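Slide a plaster moulding under the leaf spring of a carver's jig

TASK

Load the plaster moulding into the carver's hold-down jig: with the fingertips press its flat tail down hard so the sprung bed sinks, and keep pressing while you slide it under the steel bridge and leaf spring until it sits fully home against the end stop, then let go and move clear. Never lift or tip the moulding, and leave the cup, spatula, mallet and jar alone.

Things in the scene. Friction and masses are not known exactly. Their poses are not given: they have to be found in the camera images.
- jig: Fixed wooden jig, base board 335 x 150 x 12 mm. Origin on the work surface; its x axis is the sliding direction (to the end stop), z up. Two wooden side rails (tops at height 40 mm, inner faces at y = +-47 mm, x = -180 to 145 mm) guide the moulding. Heights here are above the work surface.
- bed (a joint): Sprung aluminium plate, 308 x 90 mm, under the moulding between the rails; stays level. Value = how far it has sunk, 0 (top at height 30 mm) to 0.010 m (bottomed). Spring force 8 N at 0 rising to 16 N at 0.010, partly taken by the moulding's weight. The moulding clears the bridge only with the bed sunk by over 5 mm; 8 mm is comfortable.
- leaf (a joint): Steel leaf spring, 60 mm wide, hinged to the back of the bridge, sloping down to a rounded tip at jig x = 110 mm, underside at height 38 mm at rest. Value = how far it is bent up, rad, 0 at rest. It presses on the moulding's top with about 4 to 7 N.
- moulding: Loose pale plaster moulding, 0.35 kg, 170 (x) x 90 (y) mm. Origin: centre of its underside; x points to its front, towards the bridge. Tail 22 mm thick, x = -85 to -40 mm; steep shoulder facing back at x = -40, rising to 36 mm; from x = -30 it slopes down to the flat front, 22 mm thick, x = -6 to 85 mm. Home: front face on the end stop, origin at jig x = 50 mm.
- tail (a point): Centre of the top of the moulding's flat tail (45 x 90 mm), the place to press: 62.5 mm behind the moulding's origin, 22 mm above its underside. Fingers pressing here push forward against the shoulder.
- bridge (a point): Middle of the lower front edge of the steel bridge bar, which spans the channel at jig x = 52 to 64 mm, underside at height 47 mm, top 59 mm, posts out to y = +-73 mm. At the start the moulding's front face is short of it.
- stop (a point): Point on the face of the wooden end stop (jig x = 135 mm, height 30 mm); the stop's top is at height 46 mm.
- cup: Bystander: white plastic cup, 72 mm wide, 75 mm high, beside the jig; origin at its underside.
- spatula: Bystander: spatula lying along the jig, on the table.
- mallet: Bystander: mallet lying on the table to the right.
- jar: Bystander: grey jar, 70 mm wide, 90 mm high, on the table to the left; origin at its underside.
Things that resemble listed ones, but are neither listed nor needed, are in the scene too. There is more than one size of the moulding; the job needs the largest.

How it is judged:
By the outcome, as a careful person would: the job done as asked, in the order asked, and still so for the second after the job is handed in, with the robot touching nothing.
It also fails if it takes over 35 s, if anything falls off the work surface, if the arm or the gripper's body presses on something with over 40 N, if the wrist force passes 120 N, or if a joint passes its speed limit or range.

ROBOT

A 7-joint arm with a two-finger parallel gripper is mounted at the origin on the work surface. World frame = base frame: x ahead of the robot, y to its left, z up, the work surface at z = 0. Lengths are in m, angles in degrees, forces in N, time in s.
With the tool pointing down it reaches from about 0.425 to 0.875 m from the base axis. Payload 4.7 kg.
Tool frame: the origin (TCP) lies on the centre line of the jaws, within the pads' length; the fingertips stand env.nose_length ahead of it and the grasp point (between the pads) lies 8 mm behind it (env.nose_length is the distance from the TCP to the fingertips, in m); y points along the fingers, z is the direction in which the jaws open and shut, and the axes are right-handed (so a half turn about y gives the same grasp; the last joint's range is limited). The gripper opens to 87 mm and grips with 3 to 60 N. Pads are 19 mm wide; open, the fingers measure 117 mm over their backs; the gripper's body (75 mm by 190 mm) begins 51 mm behind the grasp point.
Start: joints at [66.068, 18.392, -4.016, 83.108, 1.295, 78.541, -3.26], TCP at [0.272, -0.59, 0.234] pointing down, gripper open.
Joint ranges: [-163.93, 163.93], [-17.29, 119.83], [-79.2, 71.16], [3.27, 140.29], [-89.18, 269.18], [5.43, 117.66], [-154.24, 154.24]. Speed limits (degrees/s): [147.25, 147.25, 180, 180, 180, 180, 180].

INTERFACE

Orientations are given as [roll, pitch, yaw] about the fixed x, y, z axes, in that order (R = Rz(yaw) Ry(pitch) Rx(roll)).
In Python, from cell import env, read_camera, camera_info, job, models gives the robot as it stands.
- The arm moves only by the tool move_arm, never from a script. Its argument "moves" is a list of rows, each a list of 6 numbers: the shift along the tool's x, y, z in mm, then the turn, a rotation vector about the tool's x, y, z in degrees. In form: [[x, y, z, ax, ay, az], ...]. A call has 1 to 20 rows; each row is the pose to reach, as a shift and turn from the pose commanded when the call began, along the tool's axes at that moment; what a row does not reach only later rows make up. A row lasts 1/12 s, in which the tool goes at most 41.7 mm and 7.16 degrees, less where a joint would pass 70% of its speed; a pose out of reach is approached as far as the arm can. A call with a gripper value outside its range is refused whole. "claw" is the finger opening in mm, from 0 to 87, set as the call begins (left out, the last holds). The fingers move at their own pace and stop on an object; "newtons" is the grip in N (left out, the last holds). Time passes only in rows, so rows that repeat a pose let the fingers close. It gives the time, the measured TCP pose, the force and the opening at its end, in the units of the state.
- env.get_obs(): the state, without advancing time (a new reading comes with each control period).
- read_camera(name): name is "scene" or "top" or "wrist"; returns (picture, depth): 384x512x3 uint8, red, green, blue; 384x512 float32, m along the optical axis (not along the pixel's ray), 0 where there is no reading.
- camera_info(name): a dict with "fx", "fy", "cx", "cy" (pixels), "R" (3x3) and "t" (3): a world point X has camera coordinates R X + t. Camera axes: x right, y down, z forward; pixel columns grow to the right and rows downward; lengths in m; the calibration is good to about 2 mm. A picture is of the moment at which its call begins: read the wrist's pose just before it. camera_info takes no time and is no camera call; for the wrist camera it gives the pose at the moment of the call.
- job.sign_off(): hands the job in, once; it reports no verdict.
Trained networks look in the newest picture that a camera, given by its name, has taken for a name from the list of things; names that differ only in an ending like _2 or _b are one class to them, and where a whole thing is asked for, a point or a joint stands for the part that bears it (a point fixed in the world has none). Each returns a list of dicts, best first, with "score" (0 to 1); they miss things now and then, are a little off and sometimes report something else, mostly with a low value. They report only what shows in the picture. A call takes as long as a camera call. They do not tell look-alikes from the thing itself.
- models.spot_in(target, camera): "point" ([x, y, z] in m, in world coordinates, good to about 4 mm: the middle of the surface that is visible of it).
- models.cut_out(target, camera): "mask" (384x512 bool, what is visible of it).
The state is a dict: "time_s": time; "qpos": joint angles; "joint_velocities": joint speeds; "effort": joint torques, N m; "tool_pos": TCP position; "tool_rot": TCP orientation; "force": force on the tool from outside, world axes, zero at the start; "wrist_torque": the same for the moment, N m; "grip_width": finger opening in m.
Only numpy, scipy, OpenCV 4.12 (cv2) and the standard library are available. Lean on these libraries where they do the work, as an engineer would, in place of code of your own. Each camera call takes 0.05 s, during which the arm holds its last target.

## Working session

There is one attempt and no reset: what is moved stays moved. The work goes in short steps, Python scripts to look and compute and a tool call to move; the robot and the scene stay as the last step left them, time stands still between calls to the robot, and variables do not carry over. Pictures are saved under pics/ and viewed, and the job is handed in when it is done.

Besides the shell and the picture viewer there is one more tool, called as name([rows], argument=value, ...), one row to a line, values as JSON. move_arm: Moves the arm, as the interface text tells. Its arguments: {"type":"object","properties":{"moves":{"type":"array","items":{"type":"array","items":{"type":"number"}}},"claw":{"type":"number"},"newtons":{"type":"number"}},"required":["moves"]}

```bash
ls; mkdir -p pics; python3 - <<'E'
from cell import env, read_camera, camera_info, job, models
import cv2,numpy as np
print(env.nose_length, env.get_obs())
for c in ("scene","top"):
    p,d=read_camera(c); cv2.imwrite(f"pics/{c}0.png",p[:,:,::-1]); np.save(f"pics/{c}0.npy",d)
    print(camera_info(c))
E
```

```text
pics
0.011 {'time_s': 0.0, 'qpos': array([66.06829218, 18.43959509, -4.01419808, 83.1758885 ,  1.294879  ,
       78.5404334 , -3.26183853]), 'joint_velocities': array([-0.00945275,  0.00234544, -0.01535072, -0.03361256, -0.07347731,
       -0.07766582, -0.16237111]), 'effort': array([-8.66016489e-04, -4.91292465e+01, -4.04656129e-01, -3.12525666e+01,
       -6.40279963e-02,  4.37662541e-02,  1.93483384e-04]), 'tool_pos': array([ 0.27173781, -0.58987961,  0.2324466 ]), 'tool_rot': array([-9.01106848e+01, -6.09415044e-03, -1.55261643e+02]), 'force': array([-0.56884243,  0.86971122,  0.37569   ]), 'wrist_torque': array([ 0.0157334 , -0.00804698, -0.04141344]), 'grip_width': 0.08700290517976038}
{'fx': 427.2431585195733, 'fy': 427.2431585195733, 'cx': 254.21361754767307, 'cy': 194.5935127850152, 'R': array([[-0.12632248,  0.99198783,  0.00166495],
       [ 0.65122234,  0.08419431, -0.75420208],
       [-0.74829947, -0.09418843, -0.65664027]]), 't': array([ 0.07157254, -0.33863248,  1.81572704])}
{'fx': 376.15713130124317, 'fy': 376.15713130124317, 'cx': 254.44603422989655, 'cy': 195.59658261820394, 'R': array([[ 0.01270068, -0.99977809, -0.01680677],
       [-0.99161285, -0.01043138, -0.12882217],
       [ 0.12861826,  0.01830194, -0.99152528]]), 't': array([-0.00472156,  0.64813814,  1.198167  ])}
```

View pics/scene0.png

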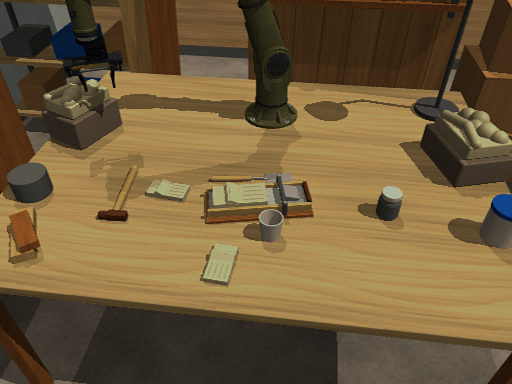

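View pics/top0.png

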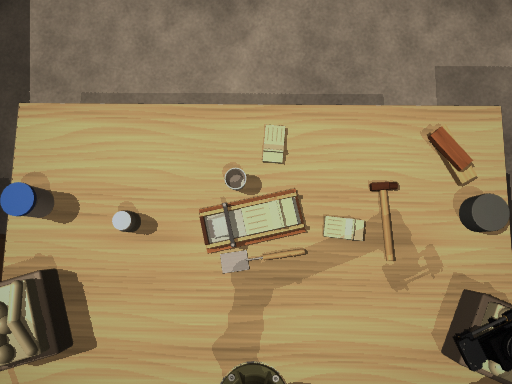

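Scene: the moulding in the jig is at top px (270,215), and the loose look-alikes are at (274,145) and (344,228). The bridge is at about (228,224). I'll confirm with an enlarged crop and measure the jig.

```bash
cat > h.py <<'E'
from cell import env, read_camera, camera_info, job, models
import cv2,numpy as np
def pts(cam,d,ci=None):
    ci=ci or camera_info(cam)
    v,u=np.mgrid[0:384,0:512]
    P=np.stack([(u-ci['cx'])/ci['fx']*d,(v-ci['cy'])/ci['fy']*d,d],-1)
    return (P-ci['t'])@ci['R']
E
python3 - <<'E'
from h import *
p=cv2.imread('pics/top0.png'); d=np.load('pics/top0.npy'); W=pts('top',d)
c=cv2.resize(p[120:280,190:390],None,fx=4,fy=4,interpolation=cv2.INTER_CUBIC);
cv2.imwrite('pics/crop0.png',c[:600])
for t in ['moulding','bridge','stop','tail','jig','leaf','bed']:
    for r in models.spot_in(t,'top'): print(t,r['score'],np.round(r['point'],4))
ms=models.cut_out('moulding','top')
for m in ms:
    k=m['mask']; q=W[k]; r=cv2.minAreaRect((q[:,:2]*1000).astype(np.float32)); print(m['score'],k.sum(),r,np.percentile(q[:,2],[5,50,95]))
for m in models.cut_out('jig','top')[:1]:
    k=m['mask']; q=W[k]; print('jig',k.sum(),cv2.minAreaRect((q[:,:2]*1000).astype(np.float32)))
E
```

```text
moulding 0.83 [ 0.5506 -0.2887  0.0166]
moulding 0.71 [ 0.5827 -0.0489  0.0532]
moulding 0.65 [ 0.8275 -0.0611  0.0192]
bridge 0.71 [0.5552 0.0674 0.0296]
stop 0.57 [0.5547 0.0649 0.0324]
tail 0.92 [ 0.5446 -0.2893  0.018 ]
tail 0.8 [ 0.8321 -0.0577  0.0181]
jig 0.96 [0.5453 0.0665 0.0278]
leaf 0.53 [0.5431 0.1206 0.0427]
bed 0.86 [0.5618 0.0694 0.029 ]
0.94 724 ((697.4847412109375, -53.4967041015625), (66.10420989990234, 419.723876953125), 88.02750396728516) [0.01237024 0.01830738 0.02765893]
0.9 1522 ((564.1434936523438, -51.93397521972656), (129.94796752929688, 178.30987548828125), 14.598039627075195) [0.04660462 0.05319496 0.0659488 ]
0.9 835 ((540.6433715820312, -188.44985961914062), (84.63252258300781, 342.4908752441406), 3.260483741760254) [0.01279079 0.0182353  0.027531  ]
jig 2833 ((563.547607421875, 10.496109008789062), (159.6177520751953, 333.13018798828125), 13.00711727142334)
```

View pics/crop0.png

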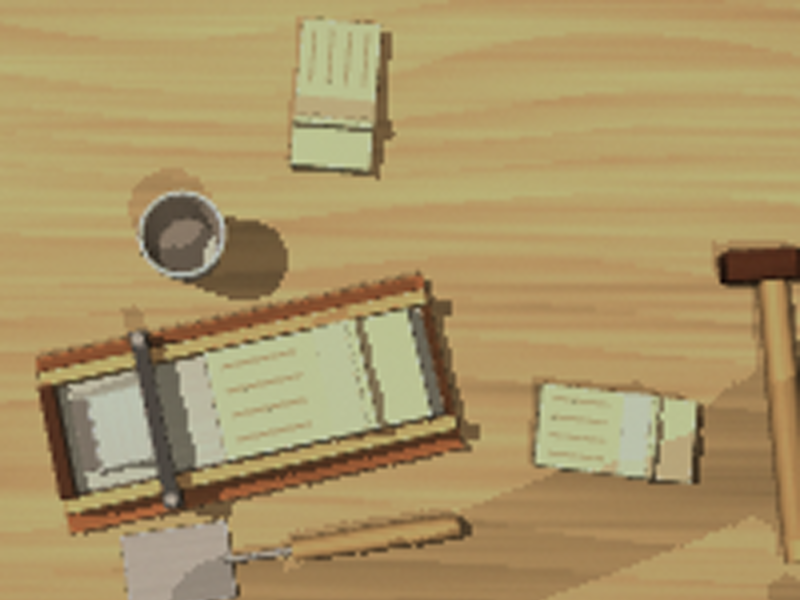

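```bash
python3 - <<'E'
from h import *
d=np.load('pics/top0.npy'); W=pts('top',d)
box=(W[...,0]>.42)&(W[...,0]<.68)&(W[...,1]>-.2)&(W[...,1]<.2)
def proj(yaw,P): 
    u=np.array([np.cos(yaw),np.sin(yaw)]);v=np.array([-u[1],u[0]]); return P[:,:2]@u,P[:,:2]@v
r=box&(W[...,2]>.036)&(W[...,2]<.044)
Q=W[r]
best=[]
for a in np.arange(97,110,.25):
    s,l=proj(np.radians(a),Q); h,_=np.histogram(l,bins=np.arange(-1,.5,.003)); best.append((np.sort(h)[-12:].astype(float)**2).sum())
a=np.arange(97,110,.25)[np.argmax(best)];print('yaw',a)
y=np.radians(a);s,l=proj(y,Q)
h,e=np.histogram(l,bins=np.arange(-.8,-.3,.004))
print([(round(x,3),n) for x,n in zip(e,h) if n>5])
# profile along centre of jig by height
lc=np.median(l); print(lc, (l.min()+l.max())/2)
A=W[box]; s,l=proj(y,A)
h,e=np.histogram(l[A[:,2]>.02],bins=np.arange(-.8,-.3,.004)); print([(round(x,3),n) for x,n in zip(e,h) if n>5])
for off in np.arange(-.04,.041,.04):
  k=abs(l-(-.56)-off)<.012
  for lo in np.arange(s[k].min(),s[k].max(),.005):
    kk=k&(s>=lo)&(s<lo+.005)
    if off==0 and kk.sum() and np.median(A[kk,2])>.015: print(round(lo,3),np.round(np.median(A[kk,2]),4),end=' ; ')
E
```

```text
yaw 102.75
[(np.float64(-0.62), np.int64(18)), (np.float64(-0.616), np.int64(103)), (np.float64(-0.612), np.int64(102)), (np.float64(-0.608), np.int64(88)), (np.float64(-0.588), np.int64(7)), (np.float64(-0.584), np.int64(6)), (np.float64(-0.576), np.int64(9)), (np.float64(-0.572), np.int64(9)), (np.float64(-0.568), np.int64(10)), (np.float64(-0.564), np.int64(7)), (np.float64(-0.56), np.int64(6)), (np.float64(-0.548), np.int64(6)), (np.float64(-0.512), np.int64(71)), (np.float64(-0.508), np.int64(95)), (np.float64(-0.504), np.int64(105)), (np.float64(-0.5), np.int64(40))]
-0.5630243521238251 -0.5806529618993658
[(np.float64(-0.672), np.int64(10)), (np.float64(-0.668), np.int64(17)), (np.float64(-0.628), np.int64(6)), (np.float64(-0.624), np.int64(7)), (np.float64(-0.62), np.int64(26)), (np.float64(-0.616), np.int64(117)), (np.float64(-0.612), np.int64(117)), (np.float64(-0.608), np.int64(135)), (np.float64(-0.604), np.int64(83)), (np.float64(-0.6), np.int64(121)), (np.float64(-0.596), np.int64(114)), (np.float64(-0.592), np.int64(118)), (np.float64(-0.588), np.int64(113)), (np.float
[... 1366 characters left out ...]
.173 0.0536 ; -0.168 0.0524 ; -0.163 0.0527 ; -0.158 0.0542 ; -0.153 0.0511 ; -0.148 0.0526 ; -0.143 0.0527 ; -0.138 0.0546 ; -0.133 0.0524 ; -0.128 0.0511 ; -0.123 0.0527 ; -0.118 0.053 ; -0.113 0.0547 ; -0.108 0.0538 ; -0.103 0.0535 ; -0.098 0.0532 ; -0.093 0.0525 ; -0.088 0.031 ; -0.083 0.0305 ; -0.078 0.03 ; -0.073 0.0307 ; -0.068 0.0304 ; -0.063 0.0299 ; -0.058 0.0303 ; -0.053 0.0314 ; -0.048 0.0308 ; -0.043 0.0599 ; -0.038 0.0586 ; -0.033 0.0547 ; -0.028 0.0533 ; -0.023 0.0526 ; -0.018 0.0507 ; -0.013 0.0468 ; -0.008 0.0484 ; -0.003 0.0449 ; 0.002 0.0446 ; 0.007 0.0438 ; 0.012 0.0422 ; 0.017 0.0444 ; 0.022 0.046 ; 0.027 0.0322 ; 0.032 0.031 ; 0.037 0.0438 ; 0.042 0.0461 ; 0.047 0.046 ;
```

The moulding in the jig spans 170 mm along the slide, so it is the largest. Its tail is at crop px (400,365). Jig yaw is about 102.75° and about 126 mm of travel is needed. Next I'll move above the tail.

move_arm([
  [-497, 70, -302, 0, -78, 0],
  [-497, 70, -302, 0, -78, 0],
  [-497, 70, -302, 0, -78, 0],
  [-497, 70, -302, 0, -78, 0],
  [-497, 70, -302, 0, -78, 0],
  [-497, 70, -302, 0, -78, 0],
  [-497, 70, -302, 0, -78, 0],
  [-497, 70, -302, 0, -78, 0],
  [-497, 70, -302, 0, -78, 0],
  [-497, 70, -302, 0, -78, 0],
  [-497, 70, -302, 0, -78, 0],
  [-497, 70, -302, 0, -78, 0],
  [-497, 70, -302, 0, -78, 0],
  [-497, 70, -302, 0, -78, 0],
  [-497, 70, -302, 0, -78, 0],
  [-497, 70, -302, 0, -78, 0],
  [-497, 70, -302, 0, -78, 0],
  [-497, 70, -302, 0, -78, 0],
  [-497, 70, -302, 0, -78, 0],
  [-497, 70, -302, 0, -78, 0],
], claw=40, newtons=30)

```text
time_s: 2.22
tool_pos: [0.5965, -0.1101, 0.1638]
tool_rot: [-90.0, -0.1, -77.4]
force: [0.8, -0.9, 0.2]
grip_width: 0.0401
```

```bash
python3 - <<'E'
from h import *
print(env.get_obs()['tool_pos'],env.get_obs()['force'])
ci=camera_info('wrist'); p,d=read_camera('wrist'); cv2.imwrite('pics/w1.png',p[:,:,::-1]); np.save('pics/w1.npy',d)
W=pts('wrist',d,ci); np.save('pics/w1W.npy',W)
for y in range(40,384,60):
  print([tuple(np.round(W[y,x]*1000).astype(int).tolist()) if d[y,x]>0 else 0 for x in range(30,512,60)])
p,d=read_camera('scene'); cv2.imwrite('pics/s1.png',cv2.resize(p[150:300,150:350,::-1],None,fx=4,fy=4))
E
```

```text
[ 0.59654703 -0.11012094  0.1638241 ] [ 0.84596277 -0.93098412  0.2430793 ]
[(351, -24, -1), (407, -11, 0), (463, 2, -1), (529, 7, 50), (576, 18, 51), (630, 37, 12), (678, 44, 29), (726, 54, 34), (801, 77, 0)]
[(350, -80, 0), (409, -67, -1), (469, -53, 0), (537, -38, 51), (586, -27, 52), (645, -14, 12), (707, 0, 0), (767, 13, 0), (826, 26, 0)]
[(349, -144, -1), (412, -130, -1), (476, -115, 0), (547, -86, 66), (597, -75, 66), (663, -71, 10), (729, -59, 0), (781, -44, 17), (840, -30, 18)]
[(348, -216, -1), (415, -201, -1), (483, -185, 0), (554, -152, 40), (618, -156, -1), (686, -140, 0), 0, (821, -110, 0), (872, -91, 17)]
[(522, -94, 238), (543, -84, 246), (559, -80, 246), (575, -82, 238), (592, -77, 239), (609, -74, 239), (623, -67, 245), (638, -63, 246), (662, -63, 238)]
[(518, -122, 233), (544, -105, 245), (563, -93, 253), (578, -90, 252), (593, -86, 253), (608, -82, 253), (624, -79, 253), (640, -76, 252), (670, -82, 240)]
```

View pics/w1.png

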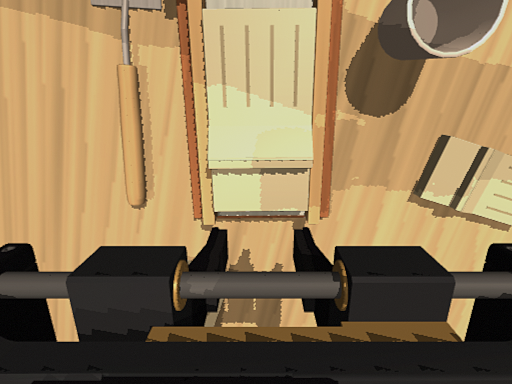

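View pics/s1.png

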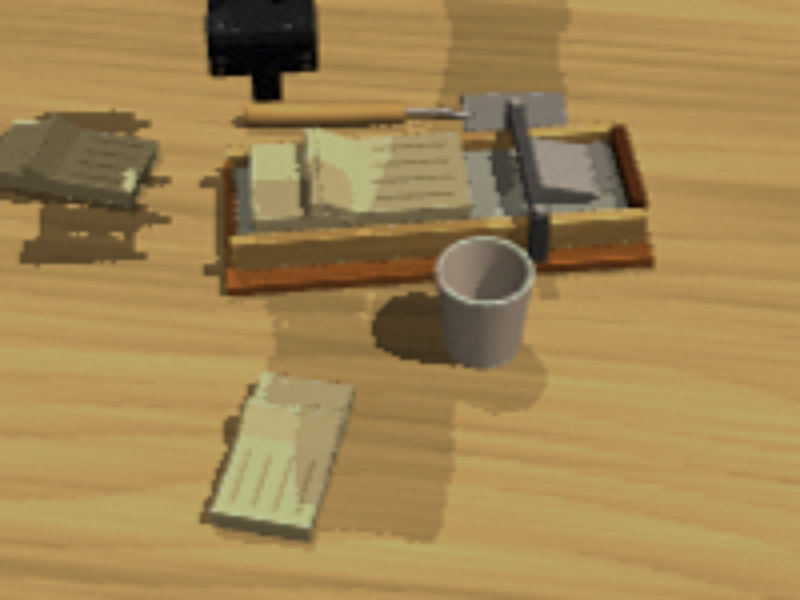

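The wrist view shows the tail at (260,190), the shoulder at (260,163) and the fingertips centred behind it at (217,240) and (303,240). The bystanders are clear. I'll refine the jig pose from this closer cloud.

```bash
python3 - <<'E'
from h import *
W=np.load('pics/w1W.npy')
R=W[:225].reshape(-1,3)
k=(R[:,0]>.45)&(R[:,0]<.7)&(R[:,1]>-.17)&(R[:,1]<.05)
R=R[k]
def pr(a,P):
    a=np.radians(a);u=np.array([np.cos(a),np.sin(a)]);v=np.array([-u[1],u[0]]);return P[:,:2]@u,P[:,:2]@v
for nm,lo,hi in (('rail',.037,.043),('mould',.047,.07)):
    Q=R[(R[:,2]>lo)&(R[:,2]<hi)]
    for a in (101.75,102.25,102.75,103.25,103.75):
        s,l=pr(a,Q); h,e=np.histogram(l,bins=np.arange(-.64,-.48,.001)); print(nm,a,(h.astype(float)**2).sum()/1e4, np.round(np.percentile(l,[1,2,98,99]),4))
s,l=pr(102.75,R)
Q=(R[:,2]>.037)&(R[:,2]<.043); h,e=np.histogram(l[Q],bins=np.arange(-.64,-.48,.002)); print([(round(x,3),int(n)) for x,n in zip(e,h) if n>20])
c=abs(l+.5585)<.03
for lo in np.arange(-.28,-.06,.003):
    kk=c&(s>=lo)&(s<lo+.003)
    if kk.sum(): print(round(lo,3),round(float(np.median(R[kk,2])),4),end='; ')
o=env.get_obs()['tool_pos']; print('\ntcp s,l',pr(102.75,o[None]))
E
```

```text
rail 101.75 116.6471 [-0.6725 -0.621  -0.5015 -0.501 ]
rail 102.25 122.0351 [-0.6716 -0.6189 -0.5006 -0.5001]
rail 102.75 126.6957 [-0.6707 -0.6168 -0.4994 -0.4991]
rail 103.25 128.2585 [-0.6697 -0.6151 -0.4979 -0.4977]
rail 103.75 123.8497 [-0.6687 -0.614  -0.4963 -0.4958]
mould 101.75 498.3065 [-0.6743 -0.6671 -0.5172 -0.5161]
mould 102.25 501.0689 [-0.6734 -0.6663 -0.5159 -0.5149]
mould 102.75 503.5089 [-0.6725 -0.6654 -0.5145 -0.5135]
mould 103.25 503.2219 [-0.6715 -0.6645 -0.513  -0.5121]
mould 103.75 500.8221 [-0.6704 -0.6635 -0.5115 -0.5106]
[(np.float64(-0.618), 139), (np.float64(-0.616), 452), (np.float64(-0.614), 466), (np.float64(-0.612), 473), (np.float64(-0.61), 468), (np.float64(-0.608), 452), (np.float64(-0.606), 313), (np.float64(-0.512), 125), (np.float64(-0.51), 460), (np.float64(-0.508), 490), (np.float64(-0.506), 501), (np.float64(-0.504), 494), (np.float64(-0.502), 508), (np.float64(-0.5), 254)]
-0.28 0.0114; -0.271 0.0295; -0.268 0.0295; -0.265 0.031; -0.259 0.051; -0.256 0.0514; -0.253 0.0514; -0.25 0.0513; -0.247 0.0514; -0.244 0.0514; -0.241 0.0515; -0.238 0.
[... 161 characters left out ...]
0.0653; -0.202 0.0638; -0.199 0.0622; -0.196 0.0607; -0.193 0.0592; -0.19 0.0575; -0.187 0.0558; -0.184 0.0544; -0.181 0.0527; -0.178 0.0514; -0.175 0.0514; -0.172 0.0514; -0.169 0.0513; -0.166 0.0513; -0.163 0.0513; -0.16 0.0515; -0.157 0.3142; -0.154 0.0514; -0.151 0.0515; -0.148 0.0514; -0.145 0.0514; -0.142 0.0514; -0.139 0.0515; -0.136 0.0514; -0.133 0.0514; -0.13 0.0513; -0.127 0.0513; -0.124 0.0514; -0.121 0.0514; -0.118 0.0515; -0.115 0.0514; -0.112 0.0513; -0.109 0.0513; -0.106 0.0512; -0.103 0.0514; -0.1 0.0513; -0.097 0.0513; -0.094 0.0513; -0.091 0.0513; -0.088 0.0507; -0.085 0.0306; -0.082 0.0295; -0.079 0.0293; -0.076 0.0291; 
tcp s,l (array([-0.23837922]), array([-0.5578474]))
```

move_arm([
  [-4, 35, 0, 0, 0, 0],
  [-8, 70, 0, 0, 0, 0],
  [-8, 90, 0, 0, 0, 0],
  [-8, 98, 0, 0, 0, 0],
  [-8, 102, 0, 0, 0, 0],
  [-8, 104, 0, 0, 0, 0],
  [-8, 104, 0, 0, 0, 0],
  [-8, 104, 0, 0, 0, 0],
])

```text
time_s: 2.98
tool_pos: [0.596, -0.1006, 0.0618]
tool_rot: [-89.9, -0.1, -77.3]
force: [-3.6, 0.7, 5.7]
grip_width: 0.04
```

move_arm([
  [0, 3, 0, 0, 0, 0],
  [0, 6, 0, 0, 0, 0],
  [0, 8, 0, 0, 0, 0],
  [0, 9, 0, 0, 0, 0],
  [0, 9, 0, 0, 0, 0],
])

```text
time_s: 3.4
tool_pos: [0.5965, -0.1007, 0.054]
tool_rot: [-89.9, -0.1, -77.3]
force: [-5.6, 1.0, 11.2]
grip_width: 0.04
```

move_arm([
  [0, 2, 0, 0, 0, 0],
  [0, 4, 0, 0, 0, 0],
  [0, 5, 0, 0, 0, 0],
  [0, 5, 0, 0, 0, 0],
])

```text
time_s: 3.73
tool_pos: [0.5967, -0.1007, 0.053]
tool_rot: [-89.9, -0.2, -77.3]
force: [-14.6, 1.8, 32.1]
grip_width: 0.0404
```

```bash
python3 - <<'E'
from h import *
o=env.get_obs();print(o['tool_pos'],o['force'])
ci=camera_info('wrist'); p,d=read_camera('wrist'); cv2.imwrite('pics/w2.png',p[:,:,::-1]); W=pts('wrist',d,ci)
R=W[:260].reshape(-1,3);a=np.radians(103);u=np.array([np.cos(a),np.sin(a)]);v=np.array([-u[1],u[0]]);s=R[:,:2]@u;l=R[:,:2]@v
for lo in np.arange(-.28,-.04,.01):
    kk=(s>=lo)&(s<lo+.01)&(abs(l+.56)<.02)
    if kk.sum(): print(round(lo,3),round(float(np.median(R[kk,2])),4),end='; ')
E
```

```text
[ 0.59674432 -0.10071887  0.0529815 ] [-14.58913549   1.82714083  32.11627552]
-0.25 0.041; -0.24 0.0411; -0.23 0.0412; -0.22 0.0551; -0.21 0.0545; -0.2 0.0495; -0.19 0.0441; -0.18 0.0411; -0.17 0.0411; -0.16 0.0412; -0.15 0.0415; -0.14 0.0412; -0.13 0.0413; -0.12 0.0413; -0.11 0.0413;
```

View pics/w2.png

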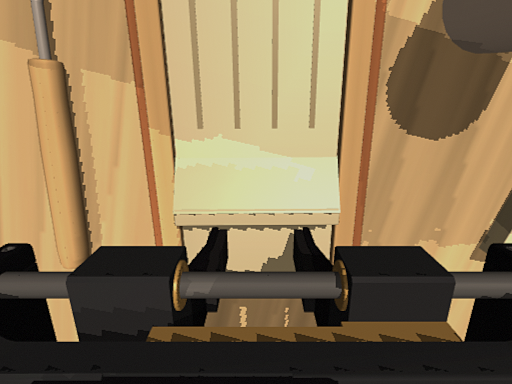

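The bed is bottomed: the moulding is level, with its top at 41 mm. I'll ease off slightly, then slide towards the stop.

move_arm([
  [0, -2, 0, 0, 0, 0],
  [-3, -2, 0, 0, 0, 0],
  [-6, -2, 0, 0, 0, 0],
  [-10, -2, 0, 0, 0, 0],
  [-15, -2, 0, 0, 0, 0],
  [-20, -2, 0, 0, 0, 0],
])

```text
time_s: 4.28
tool_pos: [0.5958, -0.0884, 0.0535]
tool_rot: [-89.5, -0.7, -77.5]
force: [0.5, -10.5, 13.7]
grip_width: 0.0401
```

move_arm([
  [-5, 1, 0, 0, 0, 0],
  [-10, 1, 0, 0, 0, 0],
  [-15, 1, 0, 0, 0, 0],
  [-20, 1, 0, 0, 0, 0],
  [-20, 1, 0, 0, 0, 0],
])

```text
time_s: 4.7
tool_pos: [0.5923, -0.0688, 0.0534]
tool_rot: [-89.4, -0.8, -77.4]
force: [0.5, -10.4, 17.2]
grip_width: 0.04
```

```bash
python3 - <<'E'
from h import *
o=env.get_obs();print(o['tool_pos'],o['force'])
a=np.radians(103);u=np.array([np.cos(a),np.sin(a)]);v=np.array([-u[1],u[0]]);print('tcp s,l',o['tool_pos'][:2]@u,o['tool_pos'][:2]@v)
ci=camera_info('wrist'); p,d=read_camera('wrist'); cv2.imwrite('pics/w3.png',p[:,:,::-1]); W=pts('wrist',d,ci)
R=W[:260].reshape(-1,3);s=R[:,:2]@u;l=R[:,:2]@v
for lo in np.arange(-.25,-.12,.003):
    kk=(s>=lo)&(s<lo+.003)&(abs(l+.56)<.015)
    if kk.sum(): print(round(lo,3),round(float(np.median(R[kk,2])),4),end='; ')
E
```

```text
[ 0.59233384 -0.0688153   0.05344164] [  0.52771403 -10.44241666  17.20299955]
tcp s,l -0.2002976913326833 -0.5616722854276535
-0.214 0.0411; -0.211 0.0413; -0.208 0.0414; -0.205 0.0413; -0.202 0.0413; -0.199 0.0414; -0.196 0.0424; -0.19 0.0552; -0.187 0.0554; -0.184 0.0554; -0.181 0.0549; -0.178 0.0532; -0.175 0.0516; -0.172 0.05; -0.169 0.0484; -0.166 0.047; -0.163 0.0451; -0.16 0.0436; -0.157 0.042; -0.154 0.0414; -0.151 0.0413; -0.148 0.0412; -0.145 0.0414; -0.142 0.0412; -0.139 0.0414; -0.136 0.0413; -0.133 0.0414; -0.13 0.0413; -0.127 0.0413; -0.124 0.0414; -0.121 0.0414;
```

View pics/w3.png

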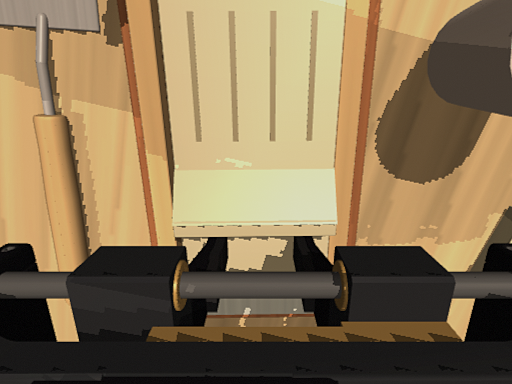

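move_arm([
  [-5, 1, -0.3, 0, 0, 0],
  [-10, 1, -0.6, 0, 0, 0],
  [-15, 1, -1, 0, 0, 0],
  [-20, 1, -1.3, 0, 0, 0],
  [-25, 1, -1.6, 0, 0, 0],
  [-30, 1, -2, 0, 0, 0],
  [-35, 1, -2, 0, 0, 0],
])

```text
time_s: 5.33
tool_pos: [0.5844, -0.0376, 0.0535]
tool_rot: [-89.3, -1.0, -77.6]
force: [0.9, -14.9, 21.7]
grip_width: 0.0401
```

move_arm([
  [-5, 0, 0, 0, 0, 0],
  [-10, 0, 0, 0, 0, 0],
  [-15, 0, 0, 0, 0, 0],
  [-20, 0, -0.5, 0, 0, 0],
  [-25, 0, -0.5, 0, 0, 0],
  [-30, 0, -0.5, 0, 0, 0],
])

```text
time_s: 5.83
tool_pos: [0.5777, -0.0084, 0.0535]
tool_rot: [-89.3, -1.0, -77.6]
force: [0.5, -16.7, 23.3]
grip_width: 0.0401
```

```bash
python3 - <<'E'
from h import *
o=env.get_obs()
a=np.radians(103);u=np.array([np.cos(a),np.sin(a)]);v=np.array([-u[1],u[0]]);print('tcp s,l',o['tool_pos'][:2]@u,o['tool_pos'][:2]@v,o['force'])
ci=camera_info('wrist'); p,d=read_camera('wrist'); cv2.imwrite('pics/w4.png',p[:,:,::-1]); W=pts('wrist',d,ci)
R=W[:260].reshape(-1,3);s=R[:,:2]@u;l=R[:,:2]@v
for lo in np.arange(-.16,.04,.003):
    kk=(s>=lo)&(s<lo+.003)&(abs(l+.56)<.015)
    if kk.sum(): print(round(lo,3),round(float(np.median(R[kk,2])),4),end='; ')
E
```

```text
tcp s,l -0.13810270242396447 -0.5609801867860799 [  0.51838928 -16.71164492  23.29918516]
-0.151 0.0414; -0.148 0.0415; -0.145 0.0414; -0.142 0.0414; -0.139 0.0414; -0.136 0.0415; -0.13 0.0544; -0.127 0.0553; -0.124 0.0553; -0.121 0.0555; -0.118 0.0544; -0.115 0.0526; -0.112 0.051; -0.109 0.0495; -0.106 0.048; -0.103 0.0463; -0.1 0.0447; -0.097 0.0431; -0.094 0.0417; -0.091 0.0414; -0.088 0.0413; -0.085 0.0413; -0.082 0.0412; -0.079 0.0414; -0.076 0.0413; -0.073 0.0414; -0.07 0.0414; -0.067 0.0413; -0.064 0.0413; -0.061 0.0414; -0.058 0.0414; -0.055 0.2025; -0.052 0.0413; -0.049 0.0416; -0.046 0.0583; -0.043 0.0583; -0.04 0.0583; -0.037 0.0583; -0.034 0.0533; -0.031 0.0525; -0.028 0.0516; -0.025 0.0508; -0.022 0.05; -0.019 0.0491; -0.016 0.0483; -0.013 0.0475;
```

View pics/w4.png

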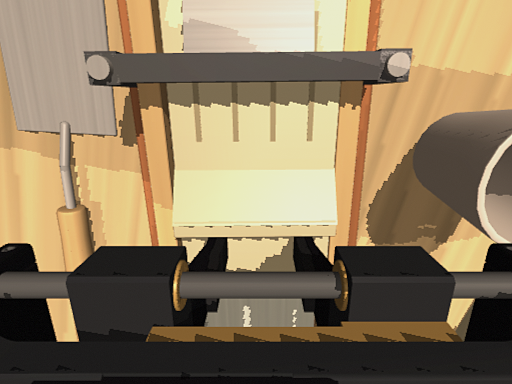

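The moulding is under the bridge at px (250,68), still level and bottomed, with about 42 mm to go.

move_arm([
  [-5, 0.5, 0, 0, 0, 0],
  [-10, 0.5, -0.3, 0, 0, 0],
  [-15, 1, -0.5, 0, 0, 0],
  [-20, 1, -0.5, 0, 0, 0],
  [-25, 1, -0.5, 0, 0, 0],
  [-30, 1, -0.5, 0, 0, 0],
])

```text
time_s: 6.38
tool_pos: [0.5722, 0.0146, 0.0535]
tool_rot: [-89.3, -1.4, -77.7]
force: [0.8, -28.0, 29.2]
grip_width: 0.0401
```

move_arm([
  [-2, 0, 0, 0, 0, 0],
  [-4, 0, 0, 0, 0, 0],
  [-6, 0, 0, 0, 0, 0],
  [-8, 0, 0, 0, 0, 0],
])

```text
time_s: 6.72
tool_pos: [0.5704, 0.0225, 0.0535]
tool_rot: [-89.3, -1.4, -77.7]
force: [0.7, -26.8, 29.8]
grip_width: 0.0403
```

move_arm([
  [-2, 0, 0, 0, 0, 0],
  [-4, 0, 0, 0, 0, 0],
  [-6, 0, 0, 0, 0, 0],
  [-8, 0, 0, 0, 0, 0],
])

```text
time_s: 7.05
tool_pos: [0.5688, 0.0298, 0.0535]
tool_rot: [-89.3, -1.4, -77.7]
force: [2.9, -32.8, 28.9]
grip_width: 0.0401
```

move_arm([
  [-1, 0, 0, 0, 0, 0],
  [-2, 0, 0, 0, 0, 0],
  [-3, 0, 0, 0, 0, 0],
  [-3, 0, 0, 0, 0, 0],
])

```text
time_s: 7.38
tool_pos: [0.5688, 0.0298, 0.0535]
tool_rot: [-89.3, -1.6, -77.8]
force: [2.1, -32.6, 29.9]
grip_width: 0.0402
```

```bash
python3 - <<'E'
from h import *
o=env.get_obs()
a=np.radians(103);u=np.array([np.cos(a),np.sin(a)]);v=np.array([-u[1],u[0]]);print('tcp s,l',o['tool_pos'][:2]@u,o['tool_pos'][:2]@v,o['force'])
ci=camera_info('wrist'); p,d=read_camera('wrist'); cv2.imwrite('pics/w5.png',p[:,:,::-1]); W=pts('wrist',d,ci)
R=W[:260].reshape(-1,3);s=R[:,:2]@u;l=R[:,:2]@v
for lo in np.arange(-.12,.06,.002):
    kk=(s>=lo)&(s<lo+.002)&(abs(l+.56)<.015)
    if kk.sum(): print(round(lo,3),round(float(np.median(R[kk,2])),4),end='; ')
for c in ('top','scene'):
  p,d=read_camera(c); q=p[180:260,180:320] if c=='top' else p[160:240,190:330]
  cv2.imwrite(f'pics/{c}5.png',cv2.resize(q[:,:,::-1],None,fx=5,fy=5,interpolation=cv2.INTER_CUBIC))
E
```

```text
tcp s,l -0.09889942773816318 -0.5609087593874151 [  2.08955074 -32.59688716  29.89335225]
-0.112 0.0412; -0.11 0.0414; -0.108 0.0414; -0.106 0.0415; -0.104 0.0415; -0.102 0.0414; -0.1 0.0414; -0.098 0.0414; -0.096 0.0415; -0.09 0.0545; -0.088 0.0552; -0.086 0.0552; -0.084 0.0553; -0.082 0.0555; -0.08 0.0551; -0.078 0.054; -0.076 0.053; -0.074 0.0518; -0.072 0.0509; -0.07 0.0497; -0.068 0.0487; -0.066 0.0477; -0.064 0.0465; -0.062 0.0454; -0.06 0.0443; -0.058 0.0431; -0.056 0.0423; -0.054 0.0414; -0.052 0.0414; -0.048 0.0579; -0.046 0.0584; -0.044 0.0584; -0.042 0.0585; -0.04 0.0584; -0.038 0.0583; -0.036 0.058; -0.034 0.0537; -0.032 0.0533; -0.03 0.0529; -0.028 0.0525; -0.026 0.052; -0.024 0.0517; -0.022 0.0513; -0.02 0.0509; -0.018 0.0504; -0.016 0.05; -0.014 0.0497; -0.012 0.2015; -0.01 0.0489; -0.008 0.0485; -0.006 0.0482; -0.004 0.0477; -0.002 0.0473; 0.0 0.0469; 0.002 0.0465; 0.004 0.0461; 0.006 0.0457; 0.008 0.0453; 0.01 0.045; 0.012 0.045; 0.014 0.045; 0.016 0.0463; 0.018 0.0476; 0.02 0.0489; 0.022 0.0502; 0.024 0.0507; 0.026 0.0417; 0.028 0.0411;
```

View pics/w5.png

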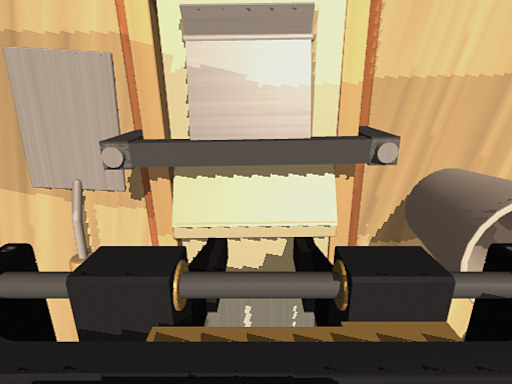

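View pics/scene5.png

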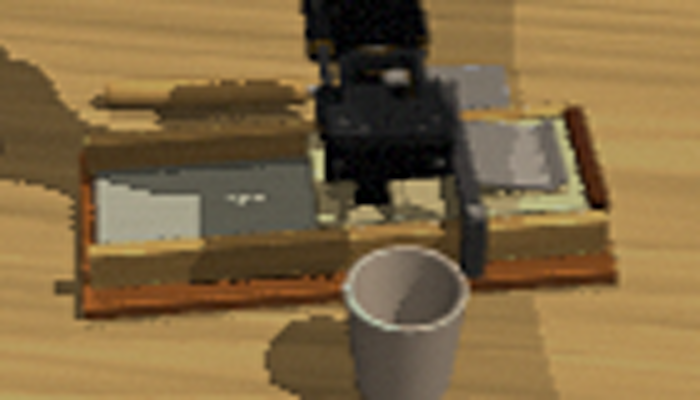

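move_arm([
  [-1, 0, 0, 0, 0, 0],
  [-2, 0, 0, 0, 0, 0],
  [-4, 0, 0, 0, 0, 0],
  [-4, 0, 0, 0, 0, 0],
])

```text
time_s: 7.87
tool_pos: [0.5687, 0.0301, 0.0536]
tool_rot: [-89.3, -1.9, -77.9]
force: [4.5, -39.4, 28.9]
grip_width: 0.0401
```

move_arm([
  [-2, 0, 0, 0, 0, 0],
  [-4, 0, 0, 0, 0, 0],
  [-5, 0, 0, 0, 0, 0],
  [-5, 0, 0, 0, 0, 0],
])

```text
time_s: 8.2
tool_pos: [0.5687, 0.0302, 0.0536]
tool_rot: [-89.2, -2.2, -78.0]
force: [6.3, -47.4, 27.9]
grip_width: 0.0402
```

Solid contact: the force rose to 47 N with no motion. I'll relieve the push before lifting.

move_arm([
  [4, 0, 0, 0, 0, 0],
  [8, 0, 0, 0, 0, 0],
  [10, 0, 0, 0, 0, 0],
  [10, 0, 0, 0, 0, 0],
])

```text
time_s: 8.53
tool_pos: [0.5688, 0.0299, 0.0535]
tool_rot: [-89.3, -1.5, -77.8]
force: [2.1, -31.3, 30.8]
grip_width: 0.0404
```

move_arm([
  [4, 0, 0, 0, 0, 0],
  [8, 0, 0, 0, 0, 0],
  [10, 0, 0, 0, 0, 0],
  [10, 0, 0, 0, 0, 0],
])

```text
time_s: 8.87
tool_pos: [0.5689, 0.0296, 0.0534]
tool_rot: [-89.3, -0.9, -77.6]
force: [-2.0, -14.5, 31.4]
grip_width: 0.04
```

move_arm([
  [3, 0, 0, 0, 0, 0],
  [5, 0, 0, 0, 0, 0],
  [5, -3, 0, 0, 0, 0],
  [6, -5, 0, 0, 0, 0],
  [7, -8, 0, 0, 0, 0],
])

```text
time_s: 9.28
tool_pos: [0.5669, 0.0289, 0.056]
tool_rot: [-89.5, -0.3, -77.4]
force: [2.9, -2.8, -1.0]
grip_width: 0.04
```

move_arm([
  [3, -5, 0, 0, 0, 0],
  [5, -12, 0, 0, 0, 0],
  [8, -30, 0, 0, 0, 0],
  [25, -65, 0, 0, 0, 0],
  [60, -95, 0, 0, 0, 0],
  [60, -100, 0, 0, 0, 0],
  [60, -100, 0, 0, 0, 0],
])

```text
time_s: 9.87
tool_pos: [0.578, -0.0294, 0.1562]
tool_rot: [-89.7, -0.2, -77.5]
force: [-0.2, -0.4, -0.1]
grip_width: 0.0401
```

```bash
python3 - <<'E'
from h import *
o=env.get_obs(); print(o['tool_pos'],o['force'])
a=np.radians(103);u=np.array([np.cos(a),np.sin(a)]);v=np.array([-u[1],u[0]])
ci=camera_info('wrist'); p,d=read_camera('wrist'); cv2.imwrite('pics/w6.png',p[:,:,::-1]); W=pts('wrist',d,ci)
R=W[:240].reshape(-1,3);s=R[:,:2]@u;l=R[:,:2]@v
for c in (0,.037):
  print('\noff',c)
  for lo in np.arange(-.14,.06,.002):
    kk=(s>=lo)&(s<lo+.002)&(abs(l+.56+c)<.006)
    if kk.sum(): print(round(lo,3),round(float(np.median(R[kk,2]))*1000,1),end='; ')
E
```

```text
[ 0.57795725 -0.02944105  0.15622617] [-0.18763192 -0.39575077 -0.07696949]

off 0
-0.14 21.9; -0.134 43.7; -0.132 44.0; -0.13 44.1; -0.128 44.0; -0.126 43.7; -0.124 43.7; -0.122 43.9; -0.12 43.6; -0.118 44.1; -0.116 43.6; -0.114 43.8; -0.112 44.1; -0.11 43.8; -0.108 43.8; -0.106 44.3; -0.104 43.8; -0.102 43.8; -0.1 44.0; -0.098 43.9; -0.096 43.7; -0.094 43.8; -0.092 43.8; -0.09 56.2; -0.088 57.6; -0.086 57.8; -0.084 57.6; -0.082 58.2; -0.08 57.5; -0.078 56.6; -0.076 306.5; -0.074 54.2; -0.072 53.2; -0.07 52.5; -0.068 51.3; -0.066 50.4; -0.064 48.8; -0.062 47.8; -0.06 46.7; -0.058 45.7; -0.056 44.6; -0.054 44.1; -0.052 43.9; -0.05 43.7; -0.048 46.8; -0.046 58.4; -0.044 58.4; -0.042 58.3; -0.04 58.4; -0.038 58.3; -0.036 58.3; -0.034 53.7; -0.032 53.2; -0.03 53.0; -0.028 52.6; -0.026 52.6; -0.024 52.2; -0.022 51.9; -0.02 51.8; -0.018 51.3; -0.016 51.1; -0.014 50.7; -0.012 50.6; -0.01 50.2; -0.008 49.8; -0.006 49.6; -0.004 49.7; 
off 0.037
-0.14 22.3; -0.134 43.8; -0.132 43.5; -0.13 44.2; -0.128 43.7; -0.126 44.1; -0.124 44.2; -0.122 43.8; -0.12 43.9; -0.118 43.7; -0.116 43.8; -0.114 44.0; -0.112 43.6; -0.11 43.9; -0.108 44.0; -0.106 43.5; -0.104 43.9; -0.102 43.9; -0.1 43.9; -0.098 43.9; -0.096 43.9; -0.094 43.9; -0.092 43.7; -0.09 57.1; -0.088 57.8; -0.086 58.0; -0.084 58.0; -0.082 58.1; -0.08 57.1; -0.078 56.3; -0.076 55.5; -0.074 54.3; -0.072 53.2; -0.07 52.1; -0.068 51.0; -0.066 50.0; -0.064 48.7; -0.062 47.8; -0.06 46.9; -0.058 45.5; -0.056 44.5; -0.054 43.7; -0.052 44.0; -0.05 43.8; -0.048 45.0; -0.046 58.4; -0.044 58.3; -0.042 58.5; -0.04 58.5; -0.038 58.4; -0.036 58.0; -0.032 43.8; -0.03 44.0; -0.028 43.7; -0.026 43.8; -0.024 43.6; -0.022 43.9; -0.02 44.0; -0.018 44.2; -0.016 43.8; -0.014 43.8; -0.012 43.8; -0.01 43.4; -0.008 43.9; -0.006 43.8; -0.004 43.8; -0.002 42.1;
```

View pics/w6.png

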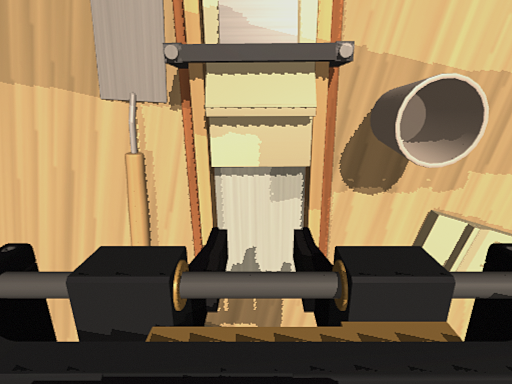

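It's level and pinned by the leaf. I'll look directly at the stop joint from above.

move_arm([
  [0, -40, 0, 0, 0, 0],
  [-40, -50, 0, 0, 0, 0],
  [-70, -50, 0, 0, 0, 0],
  [-70, -50, 0, 0, 0, 0],
  [-70, -50, 0, 0, 0, 0],
])

```text
time_s: 10.33
tool_pos: [0.5584, 0.0458, 0.2016]
tool_rot: [-90.1, 0.1, -76.8]
force: [-0.1, -0.5, -0.3]
grip_width: 0.0398
```

```bash
python3 - <<'E'
from h import *
a=np.radians(103);u=np.array([np.cos(a),np.sin(a)]);v=np.array([-u[1],u[0]])
ci=camera_info('wrist'); p,d=read_camera('wrist'); W=pts('wrist',d,ci)
cv2.imwrite('pics/w7.png',cv2.resize(p[:240,120:400,::-1],None,fx=2.5,fy=2.5,interpolation=cv2.INTER_CUBIC))
R=W[:240].reshape(-1,3);s=R[:,:2]@u;l=R[:,:2]@v
for c in (.037,-.037):
  print('\noff',c)
  for lo in np.arange(0.02,.06,.001):
    kk=(s>=lo)&(s<lo+.001)&(abs(l+.56+c)<.006)
    if kk.sum(): print(round(lo,3),np.round(R[kk,2].min()*1000,1),round(float(np.median(R[kk,2]))*1000,1),end='; ')
E
```

```text
off 0.037
0.02 43.0 43.7; 0.021 42.1 44.3; 0.022 43.0 43.9; 0.023 43.0 44.0; 0.024 42.0 43.2; 0.025 42.3 44.1; 0.026 42.2 43.8; 0.027 42.7 43.9; 0.028 42.5 43.6; 0.029 42.8 44.2; 0.03 42.3 43.5; 0.031 43.6 44.1; 0.032 42.7 44.2; 0.033 42.8 43.5; 0.034 42.0 43.6; 0.035 42.5 43.4; 0.036 42.3 43.3; 0.037 44.7 45.7; 0.038 44.2 45.6; 0.039 44.6 45.3; 0.04 44.0 45.7; 0.041 44.0 45.5; 0.042 44.6 45.6; 0.043 44.2 45.6; 0.044 44.1 45.8; 0.045 44.8 45.4; 0.046 44.5 45.1; 0.047 43.9 45.6; 0.048 43.5 45.5; 0.056 -1.4 -0.6; 0.057 -1.3 -0.6; 0.058 -1.0 -0.6; 0.059 -2.2 -0.6; 
off -0.037
0.02 42.6 44.3; 0.021 42.2 43.9; 0.022 41.2 43.4; 0.023 42.7 44.0; 0.024 43.0 44.4; 0.025 42.0 43.7; 0.026 41.1 43.7; 0.027 43.1 44.2; 0.028 41.9 43.5; 0.029 42.7 43.7; 0.03 42.4 43.7; 0.031 42.4 43.6; 0.032 41.5 43.8; 0.033 42.6 43.4; 0.034 42.4 43.7; 0.035 42.8 43.9; 0.036 42.2 43.3; 0.037 44.6 45.4; 0.038 43.8 45.2; 0.039 44.1 45.0; 0.04 44.1 45.7; 0.041 44.3 45.3; 0.042 43.7 45.5; 0.043 44.2 45.3; 0.044 44.5 45.1; 0.045 43.4 45.0; 0.046 43.2 44.8; 0.047 44.4 45.5; 0.048 42.7 44.8; 0.056 -1.4 -1.0; 0.057 -2.6 -0.4; 0.058 -1.1 -0.6; 0.059 -2.2 -1.0;
```

View pics/w7.png

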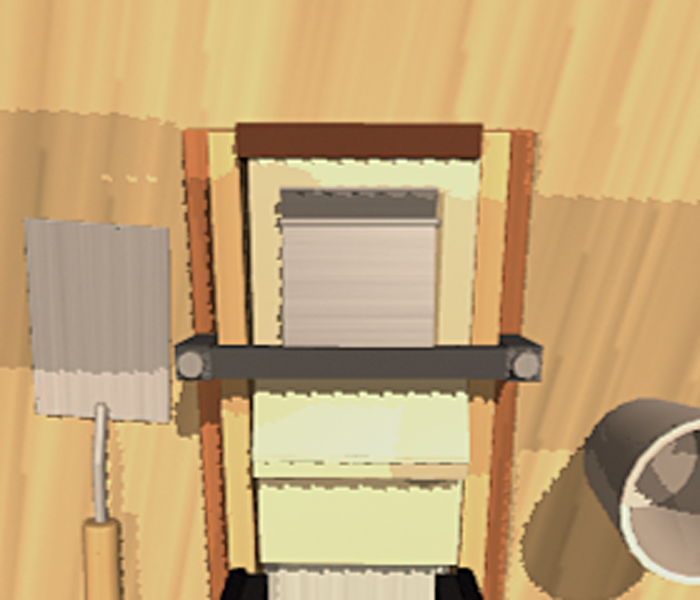

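In the crop, the moulding's front meets the stop at px (360,158) with no visible gap on either side. The depth scan shows no dip before the stop, the leaf is lying on the moulding's top, and the robot is clear.

```bash
python3 - <<'E'
from cell import job, env
print(env.get_obs()['force']); print(job.sign_off())
E
```

```text
[ 0.3892684  -0.71729793 -0.89691636]
the job is handed in; nothing more can be done
None
```

The moulding is loaded in the jig, fully home against the end stop, and the job is handed in at about 10.4 s.

**What I did:** I pressed the tail of the largest moulding (the 170 mm one in the jig) until the bed bottomed, at about 30 N. I kept pressing while I slid it about 126 mm under the bridge and leaf. At the stop I pushed until the force rose to 47 N without motion. Then I eased off the push, lifted clear and moved away.

**Last checks:**
- **At the stop:** the depth scan found no gap on either side. The tail-to-bridge distance was 87.5 mm, against 87 mm expected.
- **Level and held:** the moulding's top reads about 44 mm along its whole length. It is still held down, with the leaf resting on it.
- **Bystanders:** I saw nothing disturbed. The cup and spatula showed in the last pictures; I did not re-check the mallet and jar.
- **Robot:** the tool force reads under about 1 N, so it is touching nothing.

No check failed. Two things were slightly off along the way: the fingers ran 3–4 mm off the channel centre but stayed between the rails, and the measured heights read 0.5–1 mm low, within the calibration.

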